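# Shut the binding lid of the sample cooler

## Task

The sample cooler on the lab bench has been left open. With a fingertip in the finger holes at its two ends, slide its wide lid fully shut, so that it rests square against both front end stops. The lid is stiff and binds in its tracks as soon as one end gets ahead, so push gently at one end and the other in turn; never force it where it binds, and do not disturb the things standing around and on the cooler.

Things in the scene. Friction and masses are not known exactly. Their poses are not given: they have to be found in the camera images.
- cooler: White benchtop cooler, 380 (x) x 470 (y) x 206 mm high, fixed. Origin: on its underside, midway between its ends, 175 mm behind its front; +x to its rear (away from the robot), +y to its left end. The lid runs along x in aluminium tracks (174 mm high, reaching in to 196 mm from the middle at each end) over an open tank, 375 mm wide inside, with tubes (caps 114 mm high).
- lid: Clear plastic lid, 230 (x) x 380 (y) x 8 mm, 0.6 to 1 kg; origin 12 mm below its smooth top face (164 mm above the bench), 102 mm behind its front edge. Slides along the cooler's x, to -x to shut; starts 80 to 105 mm open, maybe askew. Each end slides with 2 to 6 N. With one end too far ahead it wedges; pushing there is no use; pushing the other end frees it. It cracks over 40 N.
- hole_left (a point): Centre of the lid's left (+y) finger hole, level with the lid's top face: a black rubber-rimmed hole, 48 (x) x 60 mm (y), right through the 8 mm lid; its front rim is 24 mm ahead of the centre. Space below for a fingertip (tube caps 40 mm below the lid's underside). Push the front rim to shut, the rear rim to open. Lid shut: x = -88, y = +155 mm in the cooler's frame, 164 mm above the bench.
- hole_right (a point): The same for the right (-y) hole, 310 mm from the other. Lid shut: x = -88, y = -155 mm in the cooler's frame, 164 mm above the bench. One end can usually get about 20 mm ahead of the other before the lid wedges; but one track, left or right, is bowed inwards over some stretch that cannot be seen, and there it wedges one way round after as little as 5 mm.
- hood_front (a point): Middle of the upper front edge of the fixed hood that covers the rear of the cooler, 60 mm behind the cooler's origin, 206 mm above the bench. The open lid is parked under the hood, and its rear edge stays out of reach; a hole's centre is always at least 43 mm in front of the hood.
- stops (a point): Midway between the two black rubber end stops on the cooler's front rim (at y = +150 and -150 mm), 155 mm in front of the cooler's origin: the plane that the lid's straight front edge touches along both stops when it is shut.
- dishes: Two stacked petri dishes, 92 mm across and 25 mm high, on the middle of the hood. Bystander. Origin: centre of the underside.
- reagent: Amber reagent bottle, 72 mm across, 150 mm high, beside the cooler's left end. Bystander. Origin: centre of the underside.
- beaker: Glass beaker, 72 mm across, 90 mm high, beside the cooler's right end. Bystander. Origin: centre of the underside.
- timer: Small flat white timer, 60 x 60 x 17 mm, by the cooler's right front corner. Bystander. Origin: centre of the underside.
- marker: Marker pen, 130 mm long, 13 mm high, lying by the cooler's left front corner. Bystander. Origin: in its underside.

How it is judged:
By the outcome, as a careful person would: the job done as asked, in the order asked, and still so for the second after the job is handed in, with the robot touching nothing.
It also fails if it takes over 50 s, if anything falls off the work surface, if the arm or the gripper's body presses on something with over 40 N, if the wrist force passes 120 N, or if a joint passes its speed limit or range.

## Robot

A 6-joint arm with a two-finger parallel gripper is mounted at the origin on the work surface. World frame = base frame: x ahead of the robot, y to its left, z up, the work surface at z = 0. Lengths are in m, angles in rad, forces in N, time in s.
With the tool pointing down it reaches from about 0.25 to 0.775 m from the base axis. Payload 4 kg.
Tool frame: the origin (TCP) lies midway between the tips of the shut fingers; the grasp point (between the pads) lies 19 mm behind it; z points along the fingers, y is the line along which they close (so a half turn about z gives the same grasp; the last joint's range is limited). The gripper opens to 94 mm and grips with 3 to 60 N. Pads are 16 mm wide; open, the fingers measure 119 mm over their backs; the gripper's body (75 mm by 177 mm) begins 78 mm behind the grasp point.
Start: joints at [-1.431, 0.087, 1.371, -0, 1.684, -0.103], TCP at [0.132, -0.534, 0.18] pointing down, gripper open.
Joint ranges: [-3.1, 3.1], [-0.76, 2.03], [0.27, 2.55], [-1.08, 4.22], [0.17, 2.65], [-2.57, 2.57]. Speed limits (rad/s): [2.79, 2.79, 3.14, 3.14, 3.14, 3.14].

## Interface

Orientations are given as [roll, pitch, yaw] about the fixed x, y, z axes, in that order (R = Rz(yaw) Ry(pitch) Rx(roll)).
In Python, from bench import get_obs, snapshot, close_job gives the robot as it stands. The module is installed in compiled form; this text tells all that it offers.
- The arm moves only by the tool drive_tool, never from a script. Its argument "commands" is a list of rows, each a list of 6 numbers: the shift along the tool's x, y, z in units of 0.04 m (1.0 is 0.04 m), then the turn, a rotation vector about the tool's x, y, z in units of 0.1 rad (1.0 is 0.1 rad). In form: [[dx, dy, dz, wx, wy, wz], ...]. A call has 1 to 20 rows; each row shifts and turns the commanded pose from where the row before left it, along the tool's axes as they then stand; what a row does not reach is not made up. A row lasts 1/8 s, in which the tool goes at most 62.5 mm and 10.7 degrees, less where a joint would pass 70% of its speed; a pose out of reach is approached as far as the arm can. A call with a number of a shift or a turn outside -1 to 1 is refused whole. A call with a gripper value outside its range is refused whole. "gripper" is the closure, from 0 (fully open) to 1 (shut), set as the call begins (left out, the last holds). The fingers move at their own pace and stop on an object; the grip force is fixed at half the most. Time passes only in rows, so rows that do not move let the fingers close. It gives the time, the measured TCP pose, the force, the opening and the grip force at its end, in the units of the state.
- get_obs(): the state, without advancing time (a new reading comes with each control period).
- snapshot(name): name is "scene" or "top" or "wrist"; returns a dict with "image" (420x560x3 uint8, blue, green, red), "range_z" (420x560 float32, m along the optical axis (not along the pixel's ray), 0 where there is no reading), "fx", "fy", "cx", "cy" (pixels), "rvec" (rotation vector, rad) and "tvec" (3), from world to camera coordinates, as OpenCV has them. Camera axes: x right, y down, z forward; pixel columns grow to the right and rows downward; lengths in m; the calibration is good to about 2 mm. A picture is of the moment at which its call begins.
- close_job(): hands the job in; it is judged then, once.
The state is a dict: "time": time; "joint_positions": joint angles; "qvel": joint speeds; "joint_torque": joint torques, N m; "tool_pos": TCP position; "ee_rot": TCP orientation; "wrist_force": force on the tool from outside, world axes, zero at the start; "wrist_torque": the same for the moment, N m; "width": finger opening in m; "finger_force": force on a finger pad.
Only numpy, scipy, OpenCV 4.12 (cv2) and the standard library are available. Lean on these libraries where they do the work, as an engineer would, in place of code of your own. Each camera call takes 0.05 s, during which the arm holds its last target. There are 200 camera calls.

## Working session

There is one attempt and no reset: what is moved stays moved. The work goes in short steps, Python scripts to look and compute and a tool call to move; the robot and the scene stay as the last step left them, time stands still between calls to the robot, and variables do not carry over. Pictures are saved under pics/ and viewed, at most 10 in all, crops included, and the job is handed in when it is done.

Besides the shell and the picture viewer there is one more tool, called after ">>>" as name(argument=value, ...) on one line, values as JSON. drive_tool: Moves the arm, as the interface text tells. Its arguments: {"type":"object","properties":{"commands":{"type":"array"},"gripper":{"type":"number"}},"required":["commands"]}

```bash
mkdir -p pics
python3 - <<'E'
from bench import *
import cv2,numpy as np
o=get_obs();print({k:np.round(v,3) for k,v in o.items()})
for n in("top","scene"):
    s=snapshot(n);cv2.imwrite(f"pics/{n}0.png",s["image"]);np.savez(f"{n}0.npz",**s)
    print(n,s["fx"],s["cx"],s["cy"],np.round(s["rvec"],3),np.round(s["tvec"],3))
E
```

```text
{'time': np.float64(0.0), 'joint_positions': array([-1.431,  0.088,  1.372, -0.   ,  1.684, -0.103]), 'qvel': array([ 0.   , -0.001,  0.003, -0.001,  0.001, -0.001]), 'joint_torque': array([-0.0000e+00, -3.4017e+01, -3.0243e+01,  7.2000e-02,  3.3000e-02,
       -0.0000e+00]), 'tool_pos': array([ 0.132, -0.533,  0.179]), 'ee_rot': array([-3.139, -0.   ,  0.243]), 'wrist_force': array([-1.262, -0.248, -0.248]), 'wrist_torque': array([-0.002,  0.011, -0.003]), 'finger_force': np.float64(0.0), 'width': np.float64(0.094)}
top 513.4758023600937 277.5502150962756 206.7220016303344 [ 2.081 -2.153  0.22 ] [0.035 0.589 1.12 ]
scene 545.2520881650745 283.37026894567595 207.9349620954488 [ 1.05   2.517 -0.939] [ 0.375 -0.197  1.614]
```

View pics/top0.png

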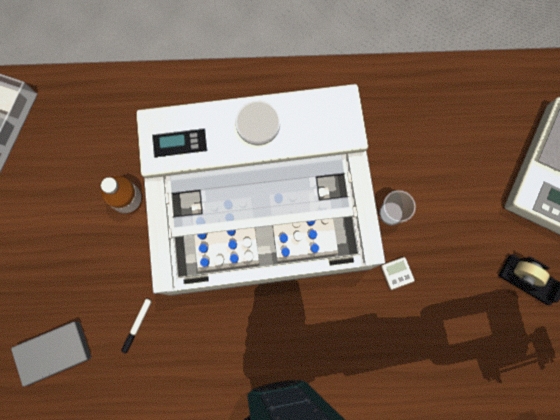

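View pics/scene0.png

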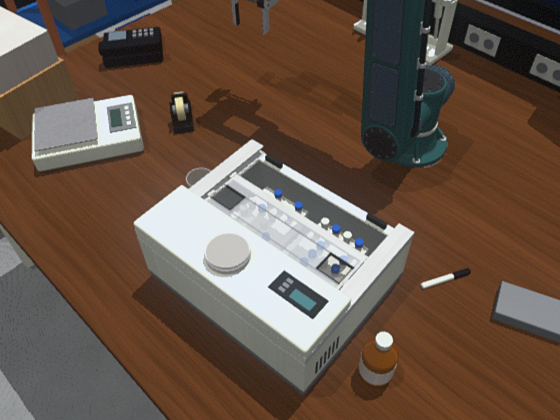

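The top view shows the cooler, tilted a little. The stops are at about (196,280) and (342,262), and the holes at about (188,204) and (330,187). I'll zoom in on a crop.

```bash
cat > h.py <<'E'
import cv2,numpy as np
from bench import *
def p2w(s,u,v,z):
    R=cv2.Rodrigues(np.array(s["rvec"]))[0];t=np.array(s["tvec"]).ravel()
    d=R.T@np.array([(u-s["cx"])/s["fx"],(v-s["cy"])/s["fy"],1]);c=-R.T@t
    return c+d*(z-c[2])/d[2]
E
python3 - <<'E'
from h import *
s=dict(np.load("top0.npz"))
im=s["image"][80:300,130:396]
cv2.imwrite("pics/crop0.png",cv2.resize(im,None,fx=3,fy=3,interpolation=cv2.INTER_CUBIC)[:600])
cv2.imwrite("pics/crop0.png",cv2.resize(s["image"][145:300,130:396],None,fx=3,fy=3,interpolation=cv2.INTER_CUBIC))
E
```

```text
(no output)
```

View pics/crop0.png

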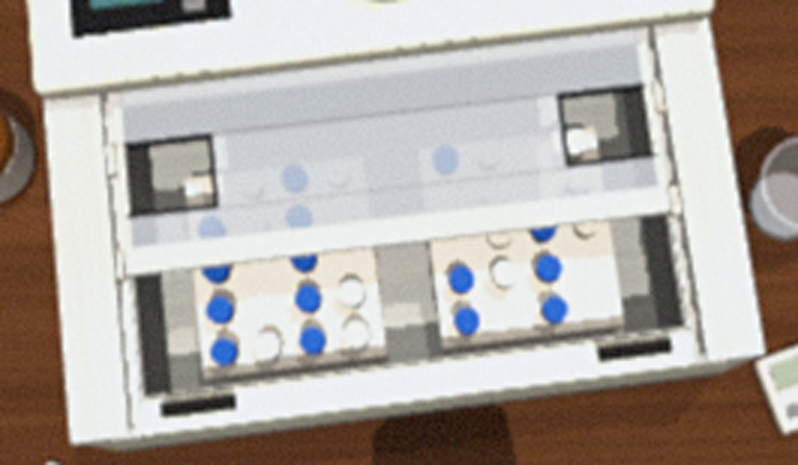

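The crop shows the hole centres at about (172,176) and (604,126), the hood front ends at (40,92) and (712,12), and the stops at (198,405) and (634,348). The lid's white front strip runs from (125,274) to (668,213).

Run:
```python
from h import *
s=dict(np.load("top0.npz"))
f=lambda u,v,z:p2w(s,130+u/3,145+v/3,z)
P={}
for n,u,v,z in [("hl",172,176,.164),("hr",604,126,.164),("hoodL",36,92,.206),("hoodR",712,12,.206),("stL",198,405,.17),("stR",634,348,.17),("fl",125,274,.164),("fr",668,213,.164),("cfl",72,442,.174),("cfr",763,357,.174)]:
    P[n]=f(u,v,z);print(n,np.round(P[n],4))
for a,b in[("hl","hr"),("hoodL","hoodR"),("stL","stR"),("fl","fr"),("cfl","cfr")]:
    d=P[a]-P[b];print(a,b,np.hypot(d[0],d[1]),np.arctan2(-d[0],d[1]))
# range check
r=s["range_z"]
R=cv2.Rodrigues(s["rvec"])[0];t=s["tvec"].ravel()
def w(u,v):
    z=r[v,u];return np.round(R.T@(np.array([(u-s["cx"])/s["fx"]*z,(v-s["cy"])/s["fy"]*z,z])-t),3)
for p in[(205,280),(196,280),(342,262),(270,272),(160,250),(370,230),(250,165),(262,225),(190,205)]:print(p,w(*p))
```

```text
hl [0.5811 0.2039 0.164 ]
hr [ 0.6067 -0.0994  0.164 ]
hoodL [0.6333 0.2888 0.206 ]
hoodR [ 0.6743 -0.1729  0.206 ]
stL [0.4215 0.1852 0.17  ]
stR [ 0.4498 -0.1105  0.17  ]
fl [0.5132 0.2362 0.164 ]
fr [ 0.5431 -0.1404  0.164 ]
cfl [0.3996 0.2687 0.174 ]
cfr [ 0.4404 -0.1967  0.174 ]
hl hr 0.30436575665897014 0.0843045223042432
hoodL hoodR 0.46352463717483183 0.08865890739420712
stL stR 0.2970215438339006 0.09535514690320217
fl fr 0.3777426601838486 0.07937477411012676
cfl cfr 0.4671050404412968 0.08740014766580645
(205, 280) [0.421 0.167 0.168]
(196, 280) [0.422 0.185 0.169]
(342, 262) [ 0.448 -0.112  0.169]
(270, 272) [0.434 0.036 0.153]
(160, 250) [0.484 0.257 0.176]
(370, 230) [ 0.511 -0.172  0.174]
(250, 165) [0.655 0.07  0.182]
(262, 225) [0.531 0.049 0.163]
(190, 205) [0.607 0.221 0.03 ]
```

Add to h.py:
```python
O=np.array([.594,.052]);Y=.0875;C=np.array([[np.cos(Y),np.sin(Y)],[-np.sin(Y),np.cos(Y)]])
def st():
    o=get_obs();p=np.array(o["tool_pos"]);f=np.array(o["wrist_force"])
    print("t",round(float(o["time"]),2),"cool xy mm",np.round(C@(p[:2]-O)*1e3,1),"z",round(p[2]*1e3,1),"rpy",np.round(o["ee_rot"],3),"F",np.round(C@f[:2],1),round(f[2],1))
if __name__=="__main__":st()
```

```text
(no output)
```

>>> drive_tool(commands=[[0,0,-1,0,0,0.78],[0,0,-1,0,0,0.78],[0,0,-1,0,0,0],[0,0,0,0,0,0]], gripper=1)

```text
time: 0.6
tool_pos: [0.1324, -0.5352, 0.3037]
ee_rot: [3.134, -0.0, 0.087]
wrist_force: [0.3, 0.3, -0.4]
width: 0.0576
finger_force: 0.0
```

```bash
python3 h.py
```

```text
t 0.6 cool xy mm [-511.1 -544.6] z 303.7 rpy [ 3.134 -0.     0.087] F [0.3 0.2] -0.4
```

>>> drive_tool(commands=[[0.98,-0.75,0,0,0,0],[0.98,-0.75,0,0,0,0],[0.98,-0.75,0,0,0,0],[0.98,-0.75,0,0,0,0],[0.98,-0.75,0,0,0,0],[0.98,-0.75,0,0,0,0],[0.98,-0.75,0,0,0,0],[0.98,-0.75,0,0,0,0],[0.98,-0.75,0,0,0,0],[0.98,-0.75,0,0,0,0],[0.98,-0.75,0,0,0,0],[0.98,-0.75,0,0,0,0],[0.98,-0.75,0,0,0,0],[0,0,0,0,0,0],[0,0,0,0,0,0]])

```text
time: 2.48
tool_pos: [0.6054, -0.1014, 0.2983]
ee_rot: [-3.141, 0.003, 0.087]
wrist_force: [-0.2, -0.3, -0.4]
width: 0.0004
finger_force: 0.0
```

```bash
python3 h.py; python3 -c "
from h import *
s=snapshot('wrist');cv2.imwrite('pics/w1.png',s['image']);np.savez('w1.npz',**s)"
```

```text
t 2.48 cool xy mm [  -2.1 -153.8] z 298.3 rpy [-3.141e+00  3.000e-03  8.700e-02] F [-0.3 -0.3] -0.4
```

View pics/w1.png

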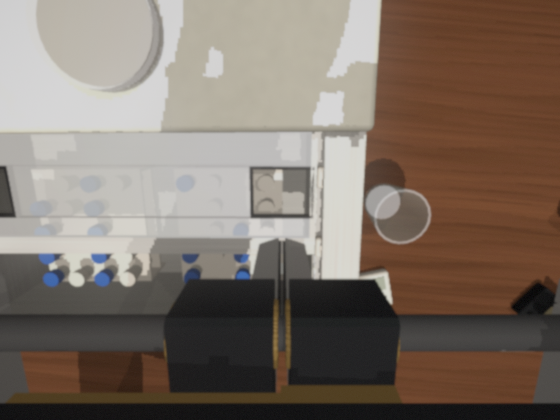

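The wrist view shows the right hole spanning (250,168) to (311,218), centre about (280,193). The hood front edge is at row 131.

```bash
python3 -c "
from h import *
s=dict(np.load('w1.npz'))
for n,u,v,z in [('hr',280.5,193,.164),('rimfront',280,218,.164),('rimrear',280,168,.164),('hood',300,131,.206),('hoodL',20,131,.206),('hoodcornerR',376,130,.206),('lhole right edge',12,215,.164),('front L',20,252,.164),('front R',240,252,.164)]:
    p=p2w(s,u,v,z);print(n,np.round(p,4),np.round(C@(p[:2]-O)*1e3,1))
"
```

```text
hr [ 0.607  -0.1011  0.164 ] [  -0.4 -153.6]
rimfront [ 0.5804 -0.1029  0.164 ] [ -27.1 -153.1]
rimrear [ 0.6326 -0.0983  0.164 ] [  25.3 -153.1]
hood [ 0.671  -0.1125  0.206 ] [  62.4 -170.6]
hoodL [0.6497 0.128  0.206 ] [62.2 70.8]
hoodcornerR [ 0.6776 -0.1775  0.206 ] [  63.2 -236. ]
lhole right edge [0.5589 0.1767 0.164 ] [-24.1 127.3]
front L [0.5178 0.1725 0.164 ] [-65.3 126.7]
front R [ 0.5388 -0.0633  0.164 ] [ -65.  -110.1]
```

>>> drive_tool(commands=[[0.05,0,0.9,0,0,0],[0,0,0.9,0,0,0],[0,0,0.9,0,0,0],[0,0,0.6,0,0,0],[0,0,0.3,0,0,0],[0,0,0.22,0,0,0],[0,0,0,0,0,0]])

```text
time: 3.4
tool_pos: [0.608, -0.1014, 0.1475]
ee_rot: [3.141, -0.0, 0.086]
wrist_force: [-0.2, -0.2, -0.2]
width: 0.0006
finger_force: 0.0
```

```bash
python3 h.py
```

```text
t 3.4 cool xy mm [   0.5 -154. ] z 147.5 rpy [ 3.141 -0.     0.086] F [-0.2 -0.2] -0.2
```

>>> drive_tool(commands=[[-0.2,0,0,0,0,0],[-0.1,0,0,0,0,0],[-0.05,0,0,0,0,0],[-0.05,0,0,0,0,0],[-0.05,0,0,0,0,0]])

```text
time: 4.03
tool_pos: [0.5901, -0.1026, 0.1472]
ee_rot: [3.141, -0.0, 0.087]
wrist_force: [-0.1, -0.3, -0.2]
width: 0.0004
finger_force: 0.0
```

```bash
python3 h.py
```

```text
t 4.03 cool xy mm [ -17.4 -153.6] z 147.2 rpy [ 3.141 -0.     0.087] F [-0.1 -0.3] -0.2
```

>>> drive_tool(commands=[[-0.05,0,0,0,0,0],[-0.05,0,0,0,0,0],[-0.05,0,0,0,0,0]])

```text
time: 4.4
tool_pos: [0.5841, -0.1031, 0.1471]
ee_rot: [3.142, 0.0, 0.087]
wrist_force: [1.0, -0.2, 0.0]
width: 0.0005
finger_force: 0.0
```

```bash
python3 h.py
```

```text
t 4.4 cool xy mm [ -23.5 -153.6] z 147.1 rpy [3.142 0.    0.087] F [ 1.  -0.3] 0.0
```

>>> drive_tool(commands=[[-0.05,0,0,0,0,0],[-0.05,0,0,0,0,0]])

```text
time: 4.65
tool_pos: [0.5801, -0.1034, 0.1472]
ee_rot: [3.141, -0.0, 0.087]
wrist_force: [1.4, -0.1, 0.6]
width: 0.0007
finger_force: 0.0
```

```bash
python3 h.py
```

```text
t 4.65 cool xy mm [ -27.4 -153.6] z 147.2 rpy [ 3.141 -0.     0.087] F [ 1.4 -0.2] 0.6
```

```bash
cat > edge.py <<'E'
from h import *
def edge(s,yy):
    # lid front edge x' at line y'=yy : last sample (towards front) where range height ~ lid
    R=cv2.Rodrigues(np.array(s["rvec"]))[0];t=np.array(s["tvec"]).ravel()
    out=[]
    for y in yy:
        X=np.arange(-145,10,.5);h=[]
        for x in X:
            p=O+C.T@np.array([x,y])/1e3
            q=R@np.array([p[0],p[1],.164])+t
            u=q[0]/q[2]*s["fx"]+s["cx"];v=q[1]/q[2]*s["fy"]+s["cy"]
            z=s["range_z"][int(round(v)),int(round(u))]
            w=R.T@(np.array([(u-s["cx"])/s["fx"]*z,(v-s["cy"])/s["fy"]*z,z])-t)
            h.append(w[2])
        h=np.array(h);m=(h>.155)&(h<.172)
        # longest run from front
        i=[k for k in range(len(X)-12) if m[k:k+12].all()]
        out.append(X[i[0]] if i else np.nan)
    return out
yl=[175,165,155,125,115,105];yr=[-v for v in yl]
if __name__=="__main__":
    import sys
    s=snapshot("top") if len(sys.argv)<2 else dict(np.load(sys.argv[1]))
    a,b=edge(s,yl),edge(s,yr)
    print("L",a,np.nanmedian(a),"R",b,np.nanmedian(b))
    if len(sys.argv)<2:np.savez("last.npz",**s);cv2.imwrite("pics/last.png",s["image"]);st()
E
python3 edge.py top0.npz; python3 edge.py
```

```text
L [np.float64(-64.5), np.float64(-65.5), np.float64(-64.5), np.float64(-64.0), np.float64(-65.5), np.float64(-64.5)] -64.5 R [np.float64(-65.5), np.float64(-65.5), np.float64(-64.5), np.float64(-65.0), np.float64(-66.0), np.float64(-66.0)] -65.5
L [np.float64(-64.5), np.float64(-65.5), np.float64(-64.5), np.float64(-64.0), np.float64(-65.5), np.float64(-64.5)] -64.5 R [np.float64(-64.5), np.float64(-65.5), np.float64(-66.0), np.float64(-65.0), np.float64(-66.0), nan] -65.5
t 4.7 cool xy mm [ -27.7 -153.6] z 147.2 rpy [3.142 0.    0.087] F [-0.  -0.3] 0.1
```

```bash
python3 -c "
from h import *
s=snapshot('wrist');np.savez('w2.npz',**s)
a=cv2.resize(s['image'][100:330,120:420],None,fx=2,fy=2);b=cv2.resize(dict(np.load('last.npz'))['image'][150:300,270:400],None,fx=1.5,fy=1.5)
cv2.imwrite('pics/w2.png',a)"
```

```text
(no output)
```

View pics/w2.png

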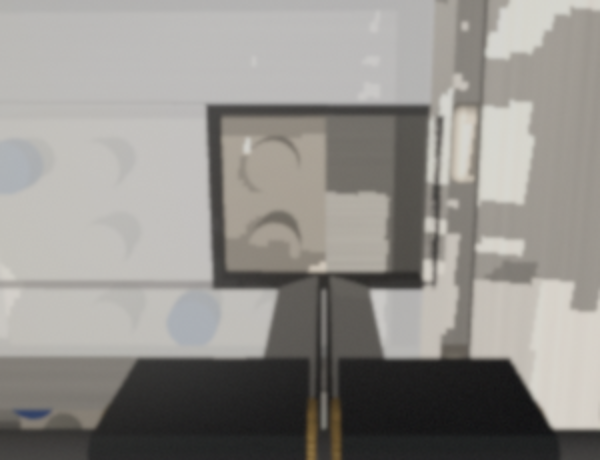

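```bash
python3 -c "
from h import *
s=dict(np.load('w2.npz'))
R=cv2.Rodrigues(s['rvec'])[0];t=s['tvec'].ravel();print('cam',np.round(-R.T@t,3))
o=get_obs();q=R@np.array(o['tool_pos'])+t;print('tcp px',q[0]/q[2]*s['fx']+s['cx'],q[1]/q[2]*s['fy']+s['cy'])
for v in (151,156,158,236,240,243,275):
  p=p2w(s,280,v,.164);print(v,np.round(C@(p[:2]-O)*1e3,1))
r=s['range_z']
for u in (270,289):
  for v in (228,232,236,240,244,250,260,270,280):
    z=r[v,u];w=R.T@(np.array([(u-s['cx'])/s['fx']*z,(v-s['cy'])/s['fy']*z,z])-t);print(u,v,np.round(C@(w[:2]-O)*1e3,1),round(w[2]*1e3,1))
"
```

```text
cam [ 0.648 -0.098  0.353]
tcp px 280.003107821025 236.1165820910167
151 [  27.7 -153.7]
156 [  25.  -153.7]
158 [  23.9 -153.7]
236 [ -21.9 -153.7]
240 [ -24.3 -153.7]
243 [ -26.2 -153.7]
275 [ -46.8 -153.7]
270 228 [ -40.1 -145.1] 88.4
270 232 [ -43.2 -145.1] 89.4
270 236 [ -23.5 -147.6] 159.0
270 240 [ -19.5 -148.3] 178.1
270 244 [ -19.5 -148.5] 184.5
270 250 [ -19.6 -148.8] 193.2
270 260 [ -19.3 -149.3] 207.1
270 270 [ -19.1 -149.7] 218.7
270 280 [   4.8 -151.8] 278.2
289 228 [ -56.5 -162. ] 34.7
289 232 [ -61. -162.] 33.5
289 236 [ -24.  -159.2] 157.5
289 240 [ -19.3 -158.7] 178.5
289 244 [ -19.2 -158.6] 185.2
289 250 [ -19.7 -158.4] 192.9
289 260 [ -19.  -158.1] 207.6
289 270 [ -18.9 -157.8] 219.0
289 280 [   4.6 -156.5] 277.7
```

>>> drive_tool(commands=[[-0.05,0,0,0,0,0],[-0.05,0,0,0,0,0]])

```text
time: 5.0
tool_pos: [0.5761, -0.1038, 0.1472]
ee_rot: [3.141, 0.0, 0.087]
wrist_force: [-0.6, 0.3, 0.7]
width: 0.0005
finger_force: 0.0
```

```bash
python3 edge.py; python3 -c "
from h import *
s=snapshot('scene');np.savez('s2.npz',**s)
cv2.imwrite('pics/s2.png',cv2.resize(s['image'][110:270,150:350],None,fx=3.6,fy=3.6,interpolation=cv2.INTER_CUBIC))"
```

```text
L [np.float64(-64.5), np.float64(-65.5), np.float64(-64.5), np.float64(-64.0), np.float64(-65.5), np.float64(-64.5)] -64.5 R [np.float64(-64.5), np.float64(-65.5), np.float64(-66.5), np.float64(-65.0), np.float64(-66.0), nan] -65.5
t 5.05 cool xy mm [ -31.7 -153.6] z 147.2 rpy [3.141 0.    0.087] F [ 0.3 -0.5] -0.2
```

View pics/s2.png

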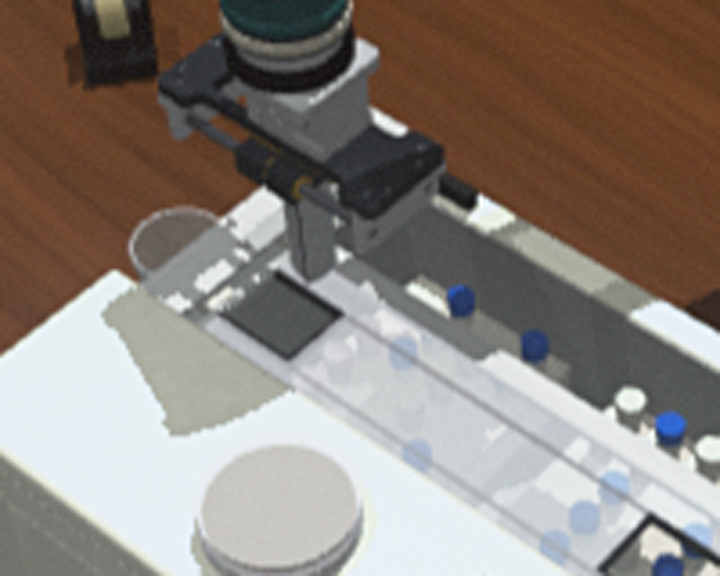

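The scene view shows the fingertip (about (312,275) in the crop) standing in front of the right hole and above the lid, not in it. I'll measure where the tip really is.

```bash
python3 -c "
from h import *
s=dict(np.load('s2.npz'))
R=cv2.Rodrigues(s['rvec'])[0];t=s['tvec'].ravel();r=s['range_z']
for cu,cv in ((312,220),(312,240),(312,255),(312,265),(312,272),(312,276),(312,284),(312,292),(280,330),(345,290)):
    u=int(150+cu/3.6);v=int(110+cv/3.6)
    z=r[v,u];w=R.T@(np.array([(u-s['cx'])/s['fx']*z,(v-s['cy'])/s['fy']*z,z])-t);print(cu,cv,np.round(C@(w[:2]-O)*1e3,1),round(w[2]*1e3,1))
o=get_obs();q=R@np.array(o['tool_pos'])+t;print('tcp crop px',(q[0]/q[2]*s['fx']+s['cx']-150)*3.6,(q[1]/q[2]*s['fy']+s['cy']-110)*3.6)
"
```

```text
312 220 [ -23.4 -144.2] 232.6
312 240 [ -22.9 -145.5] 216.2
312 255 [ -20.6 -144.4] 205.6
312 265 [ -21.2 -146.2] 194.0
312 272 [ -23.  -148.9] 184.0
312 276 [ -23.3 -149.7] 179.8
312 284 [ -29.  -156.8] 163.5
312 292 [ -21.8 -150. ] 163.9
280 330 [ -21.8 -186.6] 102.2
345 290 [ -36.8 -135.2] 164.9
tcp crop px 317.6067208561652 297.6674878829618
```

>>> drive_tool(commands=[[0.3,0,0,0,0,0],[0.3,0,0,0,0,0],[0.17,0,0,0,0,0],[0,0,0.2,0,0,0],[0,0,0.2,0,0,0],[0,0,0.1,0,0,0],[0,0,0,0,0,0]])

```text
time: 5.98
tool_pos: [0.6063, -0.1011, 0.1265]
ee_rot: [-3.141, 0.001, 0.087]
wrist_force: [0.2, 0.9, 0.1]
width: 0.0005
finger_force: 0.0
```

```bash
cat > tip.py <<'E'
from h import *
st()
s=snapshot('wrist');np.savez('wl.npz',**s)
R=cv2.Rodrigues(s['rvec'])[0];t=s['tvec'].ravel();r=s['range_z']
for u in (271,289):
  L=[]
  for v in range(190,275,2):
    z=r[v,u];w=R.T@(np.array([(u-s['cx'])/s['fx']*z,(v-s['cy'])/s['fy']*z,z])-t);L.append((v,*np.round(C@(w[:2]-O)*1e3).astype(int).tolist(),int(w[2]*1e3)))
  print(u,[l for l in L if l[3]<200])
cv2.imwrite('pics/wl.png',cv2.resize(s['image'][100:330,120:420],None,fx=2,fy=2))
E
python3 tip.py
```

```text
t 5.97 cool xy mm [  -1.1 -153.6] z 126.5 rpy [-3.141e+00  1.000e-03  8.700e-02] F [0.3 0.9] 0.1
271 [(190, 37, -149, 165), (192, 35, -149, 165), (194, 34, -149, 165), (196, 33, -149, 164), (198, 32, -149, 165), (200, 31, -149, 165), (202, 31, -149, 166), (204, 29, -149, 164), (206, 28, -149, 165), (208, 27, -149, 165), (210, 26, -149, 166), (212, 25, -149, 165), (214, 4, -147, 88), (216, 2, -147, 87), (218, 1, -147, 88), (220, -1, -147, 88), (222, -2, -147, 88), (224, -4, -147, 88), (226, -6, -147, 88), (228, -7, -147, 89), (230, -9, -147, 89), (234, -12, -146, 86), (236, -13, -146, 88), (238, -15, -146, 89), (240, 7, -149, 157), (242, 7, -149, 160), (244, 7, -149, 163), (246, 7, -149, 167), (248, 7, -149, 169), (250, 7, -149, 172), (252, 7, -149, 174), (254, 7, -149, 178), (256, 7, -149, 180), (258, 7, -150, 184), (260, 7, -150, 186), (262, 7, -150, 188), (264, 8, -150, 191), (266, 7, -150, 193), (268, 7, -150, 194), (270, 7, -150, 197), (272, 7, -150, 199)]
289 [(190, 37, -158, 165), (192, 35, -158, 165), (194, 34, -158, 164), (196, 33, -158, 164), (198, 32, -158, 165), (200, 31, -158, 165), (202, 30, -158, 165), (204, 29, -158, 165), (206, 28, -158, 165), (208, 27, -158, 165), (210, 26, -158, 165), (212, 25, -158, 164), (214, -11, -161, 33), (216, -12, -161, 34), (218, -14, -161, 33), (220, -16, -161, 33), (222, -18, -161, 34), (224, -20, -161, 34), (226, -22, -161, 34), (228, -25, -161, 31), (230, -26, -161, 33), (232, -28, -161, 32), (234, -30, -161, 32), (236, -32, -161, 32), (238, -33, -161, 34), (240, 7, -159, 158), (242, 7, -159, 161), (244, 7, -159, 163), (246, 7, -158, 167), (248, 8, -158, 170), (250, 7, -158, 172), (252, 7, -158, 175), (254, 7, -158, 178), (256, 7, -158, 180), (258, 7, -158, 183), (260, 7, -158, 185), (262, 7, -158, 188), (264, 7, -158, 190), (266, 7, -158, 193), (268, 7, -158, 194), (270, 8, -158, 197), (272, 7, -158, 199)]
```

View pics/wl.png

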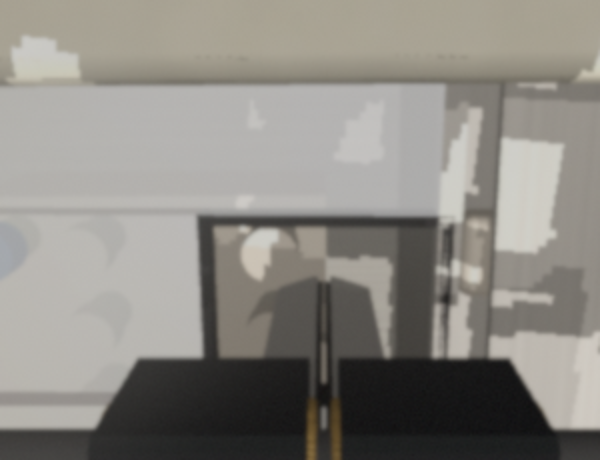

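The fingertips are now inside the right hole, with the tip near z=155 mm. The reported TCP z therefore reads about 27 mm low. I'll go 10 mm deeper, then push.

>>> drive_tool(commands=[[0,0,0.15,0,0,0],[0,0,0.12,0,0,0],[-0.2,0,0,0,0,0],[-0.1,0,0,0,0,0],[-0.05,0,0,0,0,0]])

```text
time: 6.65
tool_pos: [0.5937, -0.1021, 0.1166]
ee_rot: [-3.141, -0.003, 0.087]
wrist_force: [4.1, 1.6, -1.7]
width: 0.001
finger_force: 1.7
```

```bash
python3 h.py
```

```text
t 6.65 cool xy mm [ -13.8 -153.5] z 116.6 rpy [-3.141e+00 -3.000e-03  8.700e-02] F [4.2 1.2] -1.7
```

>>> drive_tool(commands=[[-0.05,0,0,0,0,0],[-0.05,0,0,0,0,0]])

```text
time: 6.9
tool_pos: [0.5895, -0.1021, 0.1166]
ee_rot: [-3.141, -0.002, 0.087]
wrist_force: [2.9, 2.2, -1.3]
width: 0.0004
finger_force: 2.0
```

```bash
python3 edge.py
```

```text
L [np.float64(-66.5), np.float64(-65.5), np.float64(-64.5), np.float64(-66.0), np.float64(-67.5), np.float64(-66.5)] -66.25 R [np.float64(-71.0), np.float64(-72.0), np.float64(-71.0), np.float64(-71.5), np.float64(-70.0), np.float64(-71.0)] -71.0
t 6.95 cool xy mm [ -18.5 -153.2] z 116.6 rpy [-3.141e+00 -1.000e-03  8.700e-02] F [3.  2.4] -0.1
```

>>> drive_tool(commands=[[-0.05,0,0,0,0,0],[-0.05,0,0,0,0,0]])

```text
time: 7.2
tool_pos: [0.5853, -0.1025, 0.1166]
ee_rot: [-3.141, -0.001, 0.087]
wrist_force: [4.0, 3.0, -2.4]
width: 0.0001
finger_force: 2.1
```

```bash
python3 edge.py
```

```text
L [np.float64(-66.5), np.float64(-65.5), np.float64(-67.0), np.float64(-68.5), np.float64(-67.5), np.float64(-68.5)] -67.25 R [np.float64(-75.5), np.float64(-76.5), np.float64(-75.0), np.float64(-75.5), np.float64(-74.5), np.float64(-73.0)] -75.25
t 7.25 cool xy mm [ -22.7 -153.3] z 116.6 rpy [-3.141 -0.     0.087] F [3.3 2.1] -1.3
```

>>> drive_tool(commands=[[-0.05,0,0,0,0,0],[-0.05,0,0,0,0,0]])

```text
time: 7.5
tool_pos: [0.5813, -0.1032, 0.1166]
ee_rot: [-3.142, -0.001, 0.087]
wrist_force: [3.8, 2.7, -0.7]
width: 0.0004
finger_force: 2.2
```

```bash
python3 edge.py
```

```text
L [np.float64(-66.5), np.float64(-67.5), np.float64(-67.0), np.float64(-68.5), np.float64(-69.5), np.float64(-68.5)] -68.0 R [np.float64(-79.5), np.float64(-80.5), np.float64(-79.5), np.float64(-77.5), np.float64(-78.5), np.float64(-77.5)] -79.0
t 7.55 cool xy mm [ -26.8 -153.6] z 116.6 rpy [ 3.141 -0.     0.087] F [2.8 1.5] 0.4
```

>>> drive_tool(commands=[[0.25,0,0,0,0,0],[0,0,-1,0,0,0],[0.05,-0.97,0,0,0,0],[0.05,-0.97,0,0,0,0],[0.05,-0.97,0,0,0,0],[0.05,-0.97,0,0,0,0],[0.05,-0.97,0,0,0,0],[0.05,-0.97,0,0,0,0],[0.02,-0.97,0,0,0,0],[0,-0.9,0,0,0,0],[0,0,0,0,0,0],[0,0,0.3,0,0,0]])

```text
time: 9.05
tool_pos: [0.5779, 0.2041, 0.1449]
ee_rot: [3.14, -0.002, 0.086]
wrist_force: [-0.0, 0.8, -0.3]
width: 0.0006
finger_force: 0.0
```

```bash
python3 h.py
```

```text
t 9.05 cool xy mm [ -2.7 153. ] z 144.9 rpy [ 3.14e+00 -2.00e-03  8.60e-02] F [0.1 0.8] -0.3
```

>>> drive_tool(commands=[[0,0,0.4,0,0,0],[0,0,0.3,0,0,0],[-0.2,0,0,0,0,0],[-0.1,0,0,0,0,0],[-0.05,0,0,0,0,0],[-0.05,0,0,0,0,0],[-0.05,0,0,0,0,0]])

```text
time: 9.93
tool_pos: [0.56, 0.203, 0.1171]
ee_rot: [3.141, -0.002, 0.086]
wrist_force: [4.7, -2.2, -1.2]
width: -0.0001
finger_force: 2.1
```

```bash
python3 edge.py
```

```text
L [np.float64(-72.5), np.float64(-74.0), np.float64(-75.0), nan, np.float64(-63.0), np.float64(-75.0)] -74.0 R [np.float64(-81.5), np.float64(-82.5), np.float64(-81.5), np.float64(-80.0), np.float64(-81.0), np.float64(-79.5)] -81.25
t 9.97 cool xy mm [-21.2 153.5] z 117.1 rpy [ 3.141e+00 -2.000e-03  8.700e-02] F [ 3.2 -3.5] -0.1
```

>>> drive_tool(commands=[[-0.05,0,0,0,0,0],[-0.05,0,0,0,0,0],[-0.05,0,0,0,0,0],[-0.05,0,0,0,0,0]])

```text
time: 10.48
tool_pos: [0.5521, 0.2027, 0.117]
ee_rot: [3.141, -0.002, 0.087]
wrist_force: [5.1, -2.6, 0.0]
width: 0.0006
finger_force: 2.4
```

>>> drive_tool(commands=[[-0.05,0,0,0,0,0],[-0.05,0,0,0,0,0],[-0.05,0,0,0,0,0]])

```text
time: 10.85
tool_pos: [0.5464, 0.202, 0.1171]
ee_rot: [3.141, -0.003, 0.087]
wrist_force: [5.7, -2.4, 0.4]
width: 0.0004
finger_force: 2.7
```

```bash
python3 edge.py
```

```text
L [np.float64(-87.5), np.float64(-86.5), np.float64(-87.5), np.float64(-19.5), np.float64(-82.0), np.float64(-87.5)] -87.0 R [np.float64(-84.0), np.float64(-84.5), np.float64(-83.5), np.float64(-84.0), np.float64(-85.0), np.float64(-84.0)] -84.0
t 10.9 cool xy mm [-34.7 153.6] z 117.1 rpy [ 3.141e+00 -2.000e-03  8.700e-02] F [ 4.2 -2.5] -0.9
```

Left leads by 3 mm. I'll push it a little further while the force stays flat.

>>> drive_tool(commands=[[-0.05,0,0,0,0,0],[-0.05,0,0,0,0,0],[-0.05,0,0,0,0,0]])

```text
time: 11.28
tool_pos: [0.5406, 0.2014, 0.1171]
ee_rot: [3.141, -0.004, 0.087]
wrist_force: [6.2, -2.6, -1.3]
width: 0.0002
finger_force: 2.8
```

```bash
python3 edge.py
```

```text
L [np.float64(-93.5), np.float64(-95.0), np.float64(-94.0), np.float64(-21.5), np.float64(-86.5), np.float64(-91.5)] -92.5 R [np.float64(-84.0), np.float64(-84.5), np.float64(-85.5), np.float64(-86.0), np.float64(-87.0), np.float64(-86.0)] -85.75
t 11.32 cool xy mm [-40.6 153.5] z 117.0 rpy [ 3.141e+00 -3.000e-03  8.700e-02] F [ 4.2 -3.4] -1.4
```

>>> drive_tool(commands=[[0.25,0,0,0,0,0],[0,0,-1,0,0,0],[0.04,0.97,0,0,0,0],[0.04,0.97,0,0,0,0],[0.04,0.97,0,0,0,0],[0.04,0.97,0,0,0,0],[0.04,0.97,0,0,0,0],[0.04,0.97,0,0,0,0],[0,0.97,0,0,0,0],[0,0.9,0,0,0,0],[0,0,0,0,0,0],[0,0,0.3,0,0,0]])

```text
time: 12.82
tool_pos: [0.586, -0.102, 0.145]
ee_rot: [-3.141, -0.002, 0.087]
wrist_force: [-0.2, -1.2, 0.2]
width: 0.0001
finger_force: 0.0
```

```bash
python3 h.py
```

```text
t 12.82 cool xy mm [ -21.4 -152.7] z 145.0 rpy [-3.141e+00 -2.000e-03  8.700e-02] F [-0.3 -1.2] 0.2
```

>>> drive_tool(commands=[[0,0,0.4,0,0,0],[0,0,0.3,0,0,0],[-0.2,0,0,0,0,0],[-0.05,0,0,0,0,0],[-0.05,0,0,0,0,0],[-0.05,0,0,0,0,0],[-0.05,0,0,0,0,0],[-0.05,0,0,0,0,0]])

```text
time: 13.82
tool_pos: [0.5681, -0.105, 0.1169]
ee_rot: [3.14, -0.002, 0.087]
wrist_force: [4.7, -1.5, -1.7]
width: 0.0001
finger_force: 2.3
```

>>> drive_tool(commands=[[-0.05,0,0,0,0,0],[-0.05,0,0,0,0,0],[-0.05,0,0,0,0,0]])

```text
time: 14.2
tool_pos: [0.5621, -0.106, 0.117]
ee_rot: [3.14, -0.002, 0.086]
wrist_force: [5.7, -1.9, -0.5]
width: 0.0005
finger_force: 2.5
```

```bash
python3 edge.py
```

```text
L [np.float64(-95.5), np.float64(-97.0), np.float64(-96.0), np.float64(-95.5), np.float64(-97.0), np.float64(-96.0)] -96.0 R [np.float64(-98.5), np.float64(-99.5), np.float64(-98.5), np.float64(-99.0), np.float64(-97.5), nan] -98.5
t 14.25 cool xy mm [ -46.1 -154.7] z 116.9 rpy [ 3.139e+00 -1.000e-03  8.600e-02] F [ 3.9 -2.4] -0.3
```

>>> drive_tool(commands=[[-0.05,0,0,0,0,0],[-0.05,0,0,0,0,0],[-0.05,0,0,0,0,0]])

```text
time: 14.62
tool_pos: [0.557, -0.1068, 0.1171]
ee_rot: [3.139, -0.004, 0.086]
wrist_force: [8.5, -1.9, -1.6]
width: 0.0005
finger_force: 4.0
```

```bash
python3 edge.py
```

```text
L [np.float64(-95.5), np.float64(-97.0), np.float64(-96.0), np.float64(-97.5), np.float64(-97.0), np.float64(-98.0)] -97.0 R [np.float64(-104.0), np.float64(-104.0), np.float64(-104.5), np.float64(-103.0), np.float64(-102.0), nan] -104.0
t 14.68 cool xy mm [ -51. -155.] z 117.0 rpy [ 3.139e+00 -3.000e-03  8.600e-02] F [ 6.7 -3.6] -0.9
```

Force rose to 8.5 N with right 7 mm ahead, so it is starting to bind. Switching to the left.

>>> drive_tool(commands=[[0.25,0,0,0,0,0],[0,0,-1,0,0,0],[0.04,-0.97,0,0,0,0],[0.04,-0.97,0,0,0,0],[0.04,-0.97,0,0,0,0],[0.04,-0.97,0,0,0,0],[0.04,-0.97,0,0,0,0],[0,-0.97,0,0,0,0],[0,-0.97,0,0,0,0],[0,-0.92,0,0,0,0],[0,0,0,0,0,0],[0,0,0.3,0,0,0]])

```text
time: 16.18
tool_pos: [0.5469, 0.2028, 0.1447]
ee_rot: [3.141, -0.001, 0.087]
wrist_force: [0.1, -1.0, -0.4]
width: 0.0009
finger_force: 0.0
```

```bash
python3 edge.py
```

```text
L [np.float64(-95.5), np.float64(-97.0), np.float64(-96.0), np.float64(-6.5), np.float64(-94.5), np.float64(-98.0)] -95.75 R [np.float64(-104.5), np.float64(-104.0), np.float64(-98.5), np.float64(-103.0), np.float64(-104.0), np.float64(-102.5)] -103.5
t 16.23 cool xy mm [-35.1 153.6] z 141.7 rpy [3.14  0.004 0.086] F [-0.1 -0.6] -2.0
```

>>> drive_tool(commands=[[0,0,0.4,0,0,0],[0,0,0.3,0,0,0],[-0.18,0,0,0,0,0],[-0.05,0,0,0,0,0],[-0.05,0,0,0,0,0],[-0.05,0,0,0,0,0],[-0.05,0,0,0,0,0]])

```text
time: 17.1
tool_pos: [0.5332, 0.2017, 0.1171]
ee_rot: [3.141, -0.004, 0.086]
wrist_force: [4.6, -0.4, -1.8]
width: 0.0004
finger_force: 2.1
```

>>> drive_tool(commands=[[-0.05,0,0,0,0,0],[-0.05,0,0,0,0,0],[-0.05,0,0,0,0,0]])

```text
time: 17.48
tool_pos: [0.5263, 0.201, 0.1169]
ee_rot: [3.141, -0.002, 0.087]
wrist_force: [4.2, -1.7, -0.2]
width: 0.0007
finger_force: 2.4
```

```bash
python3 edge.py
```

```text
L [np.float64(-108.0), np.float64(-107.5), np.float64(-106.5), np.float64(-4.5), np.float64(-107.0), np.float64(-106.5)] -106.75 R [np.float64(-105.0), np.float64(-106.0), np.float64(-106.5), np.float64(-105.0), np.float64(-106.0), np.float64(-105.0)] -105.5
t 17.52 cool xy mm [-54.9 154.4] z 117.0 rpy [ 3.141e+00 -1.000e-03  8.700e-02] F [ 3.7 -2. ] 0.1
```

>>> drive_tool(commands=[[-0.05,0,0,0,0,0],[-0.05,0,0,0,0,0]])

```text
time: 17.77
tool_pos: [0.5224, 0.2009, 0.117]
ee_rot: [3.141, -0.002, 0.087]
wrist_force: [5.5, -1.0, -1.0]
width: 0.0006
finger_force: 2.5
```

>>> drive_tool(commands=[[-0.05,0,0,0,0,0],[-0.05,0,0,0,0,0]])

```text
time: 18.02
tool_pos: [0.5184, 0.2008, 0.117]
ee_rot: [-3.141, -0.002, 0.087]
wrist_force: [5.9, -0.1, 0.1]
width: 0.0006
finger_force: 2.5
```

```bash
python3 edge.py
```

```text
L [np.float64(-116.5), np.float64(-115.5), np.float64(-114.5), np.float64(-32.5), np.float64(-113.5), np.float64(-114.5)] -114.5 R [np.float64(-107.0), np.float64(-106.0), np.float64(-106.5), np.float64(-107.5), np.float64(-108.0), np.float64(-109.0)] -107.25
t 18.07 cool xy mm [-62.8 154.9] z 116.9 rpy [-3.141e+00 -1.000e-03  8.700e-02] F [ 3.5 -0.9] 0.1
```

>>> drive_tool(commands=[[0.25,0,0,0,0,0],[0,0,-1,0,0,0],[0.05,0.97,0,0,0,0],[0.05,0.97,0,0,0,0],[0.05,0.97,0,0,0,0],[0.05,0.97,0,0,0,0],[0.04,0.97,0,0,0,0],[0,0.97,0,0,0,0],[0,0.97,0,0,0,0],[0,0.93,0,0,0,0],[0,0,0,0,0,0],[0,0,0.3,0,0,0]])

```text
time: 19.58
tool_pos: [0.5644, -0.1045, 0.1447]
ee_rot: [-3.141, -0.001, 0.087]
wrist_force: [0.2, 0.7, 0.8]
width: 0.0005
finger_force: 0.0
```

```bash
python3 h.py
```

```text
t 19.57 cool xy mm [ -43.2 -153.3] z 144.7 rpy [-3.141e+00 -1.000e-03  8.700e-02] F [0.3 0.7] 0.8
```

>>> drive_tool(commands=[[0,0,0.4,0,0,0],[0,0,0.3,0,0,0],[-0.2,0,0,0,0,0],[-0.06,0,0,0,0,0],[-0.05,0,0,0,0,0],[-0.05,0,0,0,0,0],[-0.05,0,0,0,0,0],[-0.05,0,0,0,0,0]])

```text
time: 20.58
tool_pos: [0.5463, -0.1066, 0.1169]
ee_rot: [-3.142, -0.002, 0.087]
wrist_force: [4.7, 2.3, 0.1]
width: 0.0003
finger_force: 2.3
```

>>> drive_tool(commands=[[-0.05,0,0,0,0,0],[-0.05,0,0,0,0,0]])

```text
time: 20.82
tool_pos: [0.5422, -0.1073, 0.1169]
ee_rot: [3.141, -0.002, 0.087]
wrist_force: [5.2, 1.4, -1.4]
width: 0.0004
finger_force: 2.4
```

```bash
python3 edge.py
```

```text
L [np.float64(-118.5), np.float64(-117.5), np.float64(-118.5), np.float64(-118.5), np.float64(-117.5), np.float64(-118.5)] -118.5 R [np.float64(-117.5), np.float64(-118.5), np.float64(-117.0), np.float64(-117.5), np.float64(-118.5), np.float64(-13.0)] -117.5
t 20.88 cool xy mm [ -65.9 -154.2] z 117.0 rpy [ 3.141e+00 -1.000e-03  8.700e-02] F [3.5 1.7] 0.6
```

>>> drive_tool(commands=[[-0.05,0,0,0,0,0],[-0.05,0,0,0,0,0]])

```text
time: 21.12
tool_pos: [0.5386, -0.1079, 0.117]
ee_rot: [3.141, -0.003, 0.087]
wrist_force: [5.7, 2.5, -0.8]
width: 0.0007
finger_force: 3.1
```

>>> drive_tool(commands=[[-0.05,0,0,0,0,0],[-0.05,0,0,0,0,0]])

```text
time: 21.38
tool_pos: [0.5364, -0.1081, 0.1171]
ee_rot: [3.14, -0.007, 0.087]
wrist_force: [10.7, 1.9, -2.8]
width: 0.0002
finger_force: 5.4
```

```bash
python3 edge.py
```

```text
L [np.float64(-118.5), np.float64(-117.5), np.float64(-119.0), np.float64(-118.5), np.float64(-119.5), np.float64(-118.5)] -118.5 R [np.float64(-124.0), np.float64(-124.5), np.float64(-123.5), np.float64(-124.0), np.float64(-123.0), np.float64(-17.5)] -123.75
t 21.43 cool xy mm [ -71.6 -154.5] z 117.1 rpy [ 3.14  -0.006  0.087] F [8.2 0.4] -1.8
```

Binding with right only 5 mm ahead (10.7 N), so that is the bowed stretch. Switching to the left, which can be led further.

>>> drive_tool(commands=[[0.25,0,0,0,0,0],[0,0,-1,0,0,0],[0.04,-0.97,0,0,0,0],[0.04,-0.97,0,0,0,0],[0.04,-0.97,0,0,0,0],[0.04,-0.97,0,0,0,0],[0,-0.97,0,0,0,0],[0,-0.97,0,0,0,0],[0,-0.97,0,0,0,0],[0,-0.93,0,0,0,0],[0,0,0,0,0,0],[0,0,0.3,0,0,0]])

```text
time: 22.92
tool_pos: [0.5237, 0.2003, 0.1448]
ee_rot: [3.14, -0.001, 0.086]
wrist_force: [0.4, -0.1, 0.3]
width: 0.0005
finger_force: 0.0
```

```bash
python3 h.py
```

```text
t 22.93 cool xy mm [-57.1 153.8] z 144.8 rpy [ 3.14e+00 -1.00e-03  8.60e-02] F [ 0.4 -0.1] 0.3
```

>>> drive_tool(commands=[[0,0,0.4,0,0,0],[0,0,0.3,0,0,0],[-0.2,0,0,0,0,0],[-0.05,0,0,0,0,0],[-0.05,0,0,0,0,0],[-0.05,0,0,0,0,0],[-0.05,0,0,0,0,0],[-0.05,0,0,0,0,0]])

```text
time: 23.92
tool_pos: [0.5062, 0.1993, 0.117]
ee_rot: [3.141, -0.003, 0.087]
wrist_force: [4.7, -1.5, -0.9]
width: 0.0008
finger_force: 2.4
```

>>> drive_tool(commands=[[-0.05,0,0,0,0,0],[-0.05,0,0,0,0,0],[-0.05,0,0,0,0,0]])

```text
time: 24.3
tool_pos: [0.5002, 0.1992, 0.117]
ee_rot: [-3.141, -0.003, 0.087]
wrist_force: [5.6, 0.3, 0.7]
width: 0.0002
finger_force: 2.5
```

```bash
python3 edge.py
```

```text
L [np.float64(-135.0), np.float64(-134.0), np.float64(-133.0), np.float64(-34.5), np.float64(-132.0), np.float64(-133.0)] -133.0 R [np.float64(-126.0), np.float64(-127.0), np.float64(-127.5), np.float64(-128.0), np.float64(-127.0), np.float64(-128.0)] -127.25
t 24.35 cool xy mm [-81.1 155. ] z 117.0 rpy [-3.141e+00 -2.000e-03  8.700e-02] F [ 3.9 -0.4] 0.4
```

>>> drive_tool(commands=[[-0.05,0,0,0,0,0],[-0.05,0,0,0,0,0]])

```text
time: 24.6
tool_pos: [0.4962, 0.1992, 0.117]
ee_rot: [-3.141, -0.003, 0.087]
wrist_force: [5.5, -0.2, -0.6]
width: -0.0001
finger_force: 2.6
```

>>> drive_tool(commands=[[-0.05,0,0,0,0,0]])

```text
time: 24.72
tool_pos: [0.4942, 0.1991, 0.117]
ee_rot: [-3.141, -0.003, 0.087]
wrist_force: [3.7, 0.9, 0.2]
width: 0.0006
finger_force: 2.6
```

>>> drive_tool(commands=[[0.25,0,0,0,0,0],[0,0,-1,0,0,0],[0.05,0.97,0,0,0,0],[0.05,0.97,0,0,0,0],[0.05,0.97,0,0,0,0],[0.05,0.97,0,0,0,0],[0.04,0.97,0,0,0,0],[0,0.97,0,0,0,0],[0,0.97,0,0,0,0],[0,0.93,0,0,0,0],[0,0,0,0,0,0]])

```text
time: 26.1
tool_pos: [0.5389, -0.1089, 0.1555]
ee_rot: [-3.14, 0.003, 0.083]
wrist_force: [-0.0, 0.5, 0.6]
width: 0.0006
finger_force: 0.0
```

```bash
python3 edge.py
```

```text
L [np.float64(-141.0), np.float64(-140.0), np.float64(-141.5), np.float64(-139.0), np.float64(-138.0), np.float64(-139.5)] -139.75 R [np.float64(-128.0), np.float64(-127.0), np.float64(-127.5), np.float64(-130.0), np.float64(-129.0), np.float64(2.0)] -127.75
t 26.15 cool xy mm [ -68.7 -154.1] z 155.6 rpy [-3.139e+00  2.000e-03  8.500e-02] F [-0.4 -0.5] -0.1
```

>>> drive_tool(commands=[[0.1,0,0.5,0,0,0],[0,0,0.47,0,0,0],[-0.2,0,0,0,0,0],[-0.05,0,0,0,0,0],[-0.05,0,0,0,0,0],[-0.05,0,0,0,0,0],[-0.05,0,0,0,0,0],[-0.05,0,0,0,0,0]])

```text
time: 27.15
tool_pos: [0.5269, -0.1081, 0.1185]
ee_rot: [-3.141, -0.003, 0.087]
wrist_force: [4.5, 2.9, -0.1]
width: 0.0004
finger_force: 2.5
```

>>> drive_tool(commands=[[-0.05,0,0,0,0,0],[-0.05,0,0,0,0,0],[-0.05,0,0,0,0,0]])

```text
time: 27.52
tool_pos: [0.5209, -0.1086, 0.1185]
ee_rot: [-3.141, -0.004, 0.087]
wrist_force: [4.6, 2.8, -0.8]
width: 0.0004
finger_force: 2.5
```

```bash
python3 edge.py
```

```text
L [np.float64(-143.0), np.float64(-142.0), np.float64(-143.5), np.float64(-143.0), np.float64(-142.0), np.float64(-141.5)] -142.5 R [np.float64(-138.5), np.float64(-139.5), np.float64(-140.0), np.float64(-140.5), np.float64(-139.5), np.float64(-34.5)] -139.5
t 27.57 cool xy mm [ -87.3 -153.6] z 118.5 rpy [-3.141e+00 -3.000e-03  8.700e-02] F [3.5 2.1] 1.1
```

>>> drive_tool(commands=[[-0.05,0,0,0,0,0],[-0.05,0,0,0,0,0]])

```text
time: 27.82
tool_pos: [0.517, -0.109, 0.1185]
ee_rot: [-3.141, -0.004, 0.087]
wrist_force: [4.7, 2.6, 0.2]
width: 0.0007
finger_force: 2.7
```

>>> drive_tool(commands=[[-0.05,0,0,0,0,0],[-0.04,0,0,0,0,0]])

```text
time: 28.08
tool_pos: [0.5134, -0.1096, 0.1185]
ee_rot: [3.141, -0.004, 0.087]
wrist_force: [5.1, 2.1, 0.9]
width: 0.0004
finger_force: 2.7
```

```bash
python3 edge.py
```

```text
L [np.float64(-143.0), np.float64(-144.0), np.float64(-143.5), np.float64(-143.0), np.float64(-144.0), np.float64(-143.5)] -143.5 R [np.float64(-145.0), np.float64(-145.0), np.float64(-145.0), np.float64(-145.0), np.float64(-144.5), np.float64(-45.5)] -145.0
t 28.12 cool xy mm [ -94.7 -154. ] z 118.5 rpy [ 3.141e+00 -3.000e-03  8.700e-02] F [4.4 1.5] -0.1
```

>>> drive_tool(commands=[[0.2,0,0,0,0,0],[0,0,-1,0,0,0],[0.04,-0.97,0,0,0,0],[0.04,-0.97,0,0,0,0],[0.04,-0.97,0,0,0,0],[0.03,-0.97,0,0,0,0],[0,-0.97,0,0,0,0],[0,-0.97,0,0,0,0],[0,-0.97,0,0,0,0],[0,-0.93,0,0,0,0],[0,0,0,0,0,0],[0,0,0.3,0,0,0]])

```text
time: 29.62
tool_pos: [0.4999, 0.1984, 0.1459]
ee_rot: [3.14, -0.001, 0.087]
wrist_force: [0.6, -0.5, 0.1]
width: 0.0
finger_force: 0.0
```

```bash
sed -i 's/arange(-145,10/arange(-162,10/; s/^yl=.*/yl=[120,115,110,105,100,95,90,85];yr=[-v for v in yl]/' edge.py; python3 edge.py; python3 edge.py top0.npz
```

```text
L [np.float64(-123.0), np.float64(-144.0), np.float64(-145.0), np.float64(-143.5), np.float64(-144.0), np.float64(-144.5), np.float64(-145.0), np.float64(-144.0)] -144.0 R [np.float64(-146.0), np.float64(-147.5), np.float64(-147.0), np.float64(-146.5), np.float64(-146.0), np.float64(-147.5), np.float64(-146.5), np.float64(-146.0)] -146.5
t 29.68 cool xy mm [-82.4 153.4] z 143.1 rpy [3.14e+00 3.00e-03 8.60e-02] F [-0.7  0.5] -2.1
L [np.float64(-64.5), np.float64(-65.5), np.float64(-64.5), np.float64(-64.5), np.float64(-65.0), np.float64(-65.5), np.float64(-64.0), np.float64(-65.0)] -64.75 R [np.float64(-66.5), np.float64(-66.0), np.float64(-65.5), np.float64(-66.0), np.float64(-66.0), np.float64(-65.5), np.float64(-65.0), np.float64(-66.5)] -66.0
```

>>> drive_tool(commands=[[0,0,0.4,0,0,0],[0,0,0.3,0,0,0],[-0.15,0,0,0,0,0],[-0.05,0,0,0,0,0],[-0.05,0,0,0,0,0],[-0.05,0,0,0,0,0],[-0.05,0,0,0,0,0]])

```text
time: 30.55
tool_pos: [0.4867, 0.1977, 0.1183]
ee_rot: [3.141, -0.004, 0.087]
wrist_force: [4.4, -1.0, -0.8]
width: 0.0004
finger_force: 2.3
```

>>> drive_tool(commands=[[-0.05,0,0,0,0,0],[-0.03,0,0,0,0,0]])

```text
time: 30.8
tool_pos: [0.4834, 0.1972, 0.1183]
ee_rot: [3.141, -0.003, 0.087]
wrist_force: [4.1, -1.4, 0.3]
width: 0.0003
finger_force: 2.5
```

```bash
python3 edge.py
```

```text
L [np.float64(-133.5), np.float64(-150.5), np.float64(-150.0), np.float64(-149.5), np.float64(-150.0), np.float64(-148.5), np.float64(-149.5), np.float64(-150.0)] -149.75 R [np.float64(-148.5), np.float64(-147.5), np.float64(-149.0), np.float64(-148.5), np.float64(-148.0), np.float64(-149.5), np.float64(-148.5), np.float64(-148.0)] -148.5
t 30.85 cool xy mm [-97.8 154.3] z 118.3 rpy [ 3.141e+00 -3.000e-03  8.700e-02] F [ 3.2 -2.2] 0.7
```

Left is at about -150 and right at -148.5. I'll continue in 1.2 mm steps to the stop.

>>> drive_tool(commands=[[-0.04,0,0,0,0,0],[-0.03,0,0,0,0,0]])

```text
time: 31.1
tool_pos: [0.4806, 0.1969, 0.1183]
ee_rot: [3.141, -0.003, 0.087]
wrist_force: [5.3, -1.2, -0.1]
width: 0.0007
finger_force: 2.6
```

>>> drive_tool(commands=[[-0.03,0,0,0,0,0]])

```text
time: 31.22
tool_pos: [0.4798, 0.1969, 0.1184]
ee_rot: [3.141, -0.004, 0.087]
wrist_force: [7.5, -1.2, -1.0]
width: 0.0001
finger_force: 3.7
```

>>> drive_tool(commands=[[-0.03,0,0,0,0,0]])

```text
time: 31.35
tool_pos: [0.4799, 0.1969, 0.1184]
ee_rot: [3.141, -0.007, 0.087]
wrist_force: [10.7, -0.2, -2.0]
width: 0.0004
finger_force: 5.2
```

```bash
python3 edge.py
```

```text
L [np.float64(-137.5), np.float64(-152.5), np.float64(-153.0), np.float64(-153.5), np.float64(-152.0), np.float64(-153.0), np.float64(-153.5), np.float64(-152.0)] -152.75 R [np.float64(-150.5), np.float64(-149.5), np.float64(-149.0), np.float64(-150.5), np.float64(-150.0), np.float64(-149.5), np.float64(-151.0), np.float64(-150.0)] -150.0
t 31.4 cool xy mm [-101.   154.3] z 118.4 rpy [ 3.141 -0.007  0.086] F [ 9.5 -2.2] -2.2
```

Left is on its stop, with force rising sharply and no motion. Now the right.

>>> drive_tool(commands=[[0.25,0,0,0,0,0],[0,0,-1,0,0,0],[0.01,0.97,0,0,0,0],[0.01,0.97,0,0,0,0],[0,0.97,0,0,0,0],[0,0.97,0,0,0,0],[0,0.97,0,0,0,0],[0,0.97,0,0,0,0],[0,0.97,0,0,0,0],[0,0.92,0,0,0,0],[0,0,0,0,0,0],[0,0,0.3,0,0,0]])

```text
time: 32.9
tool_pos: [0.5147, -0.1084, 0.1458]
ee_rot: [-3.141, -0.001, 0.087]
wrist_force: [-0.1, 0.5, 0.2]
width: 0.0004
finger_force: 0.0
```

```bash
python3 edge.py
```

```text
L [np.float64(-154.0), np.float64(-152.5), np.float64(-153.0), np.float64(-153.5), np.float64(-152.5), np.float64(-153.0), np.float64(-153.5), np.float64(-152.0)] -153.0 R [np.float64(-150.5), np.float64(-149.5), np.float64(-39.5), np.float64(-30.5), np.float64(-30.0), np.float64(-29.0), np.float64(-117.5), np.float64(-133.5)] -78.5
t 32.95 cool xy mm [ -94.3 -152. ] z 143.1 rpy [-3.139e+00  3.000e-03  8.800e-02] F [-0.5  0.8] -1.0
```

>>> drive_tool(commands=[[0.12,0,0,0,0,0],[0,0,0.4,0,0,0],[0,0,0.3,0,0,0],[-0.12,0,0,0,0,0],[-0.05,0,0,0,0,0],[-0.04,0,0,0,0,0]])

```text
time: 33.7
tool_pos: [0.5112, -0.1096, 0.1183]
ee_rot: [3.141, -0.002, 0.087]
wrist_force: [3.1, 1.3, -1.8]
width: 0.0004
finger_force: 1.2
```

>>> drive_tool(commands=[[-0.03,0,0,0,0,0]])

```text
time: 33.83
tool_pos: [0.5111, -0.1096, 0.1183]
ee_rot: [3.141, -0.004, 0.087]
wrist_force: [4.3, 0.3, -1.6]
width: 0.0004
finger_force: 2.1
```

>>> drive_tool(commands=[[-0.03,0,0,0,0,0]])

```text
time: 33.95
tool_pos: [0.5099, -0.1097, 0.1183]
ee_rot: [3.141, -0.004, 0.087]
wrist_force: [4.0, 0.9, -1.3]
width: 0.0008
finger_force: 2.4
```

>>> drive_tool(commands=[[-0.03,0,0,0,0,0]])

```text
time: 34.08
tool_pos: [0.5084, -0.1098, 0.1182]
ee_rot: [3.141, -0.003, 0.087]
wrist_force: [5.7, 0.4, -0.5]
width: 0.0004
finger_force: 2.6
```

```bash
python3 edge.py
```

```text
L [np.float64(-154.0), np.float64(-154.5), np.float64(-153.0), np.float64(-153.5), np.float64(-154.0), np.float64(-153.0), np.float64(-153.5), np.float64(-154.0)] -153.75 R [np.float64(-152.5), np.float64(-152.0), np.float64(-54.5), np.float64(-49.5), np.float64(-42.5), np.float64(-42.0), np.float64(-128.0), np.float64(-136.5)] -91.25
t 34.12 cool xy mm [ -99.7 -153.7] z 118.2 rpy [ 3.141e+00 -2.000e-03  8.700e-02] F [ 3.8 -0.4] -0.3
```

>>> drive_tool(commands=[[-0.03,0,0,0,0,0]])

```text
time: 34.25
tool_pos: [0.5081, -0.1099, 0.1182]
ee_rot: [3.141, -0.005, 0.087]
wrist_force: [9.6, 0.3, -1.7]
width: 0.0004
finger_force: 4.6
```

>>> drive_tool(commands=[[-0.03,0,0,0,0,0]])

```text
time: 34.38
tool_pos: [0.5082, -0.1099, 0.1183]
ee_rot: [3.141, -0.008, 0.087]
wrist_force: [13.0, 1.3, -3.9]
width: 0.0004
finger_force: 6.1
```

>>> drive_tool(commands=[[-0.03,0,0,0,0,0]])

```text
time: 34.5
tool_pos: [0.5083, -0.1099, 0.1184]
ee_rot: [3.141, -0.011, 0.087]
wrist_force: [14.7, 2.1, -5.9]
width: 0.0003
finger_force: 7.7
```

```bash
python3 edge.py
```

```text
L [np.float64(-154.0), np.float64(-154.5), np.float64(-149.0), np.float64(-153.5), np.float64(-154.0), np.float64(-153.0), np.float64(-153.5), np.float64(-154.0)] -153.75 R [np.float64(-152.5), np.float64(-152.0), np.float64(-57.0), np.float64(-49.5), np.float64(-45.0), np.float64(-44.0), np.float64(-130.5), np.float64(-140.0)] -93.75
t 34.55 cool xy mm [ -99.5 -153.8] z 118.3 rpy [ 3.141 -0.011  0.087] F [14.2 -0.8] -5.2
```

Right has stopped hard at its stop (its x matches the stop line's yaw of about 0.09). I'll retreat up and inspect.

>>> drive_tool(commands=[[0.25,0,0,0,0,0],[0,0,-1,0,0,0],[0,0,-1,0,0,0],[0,0,-1,0,0,0],[-1,0.7,0,0,0,0],[-1,0.7,0,0,0,0],[-1,0.7,0,0,0,0],[-1,0.7,0,0,0,0],[-1,0.7,0,0,0,0],[0,0,0,0,0,0],[0,0,0,0,0,0]])

```text
time: 35.92
tool_pos: [0.3263, -0.2655, 0.2374]
ee_rot: [-3.14, 0.001, 0.086]
wrist_force: [0.1, -0.6, -0.0]
width: 0.0004
finger_force: 0.0
```

```bash
python3 edge.py; python3 -c "
from h import *
s=dict(np.load('last.npz'))
cv2.imwrite('pics/end.png',cv2.resize(s['image'][145:310,130:396],None,fx=3,fy=3,interpolation=cv2.INTER_CUBIC))
a=dict(np.load('top0.npz'))['image'].astype(int);d=np.abs(a-s['image']).max(2)>50
print([ (n,int(d[v0:v1,u0:u1].sum())) for n,u0,u1,v0,v1 in [('dish',235,282,100,145),('bottle',98,142,175,215),('beaker',378,418,188,225),('timer',382,416,256,292),('marker',120,152,298,354)]])"
```

```text
L [np.float64(-154.0), np.float64(-148.5), np.float64(-153.0), np.float64(-153.5), np.float64(-154.0), np.float64(-153.0), np.float64(-153.5), np.float64(-154.0)] -153.5 R [np.float64(-152.5), np.float64(-152.0), np.float64(-153.0), np.float64(-152.5), np.float64(-152.0), np.float64(-153.5), np.float64(-153.0), np.float64(-152.0)] -152.5
t 35.98 cool xy mm [-294.  -292.7] z 237.4 rpy [-3.14e+00  1.00e-03  8.80e-02] F [ 0.3 -0.2] 1.0
[('dish', 0), ('bottle', 0), ('beaker', 1), ('timer', 496), ('marker', 0)]
```

View pics/end.png

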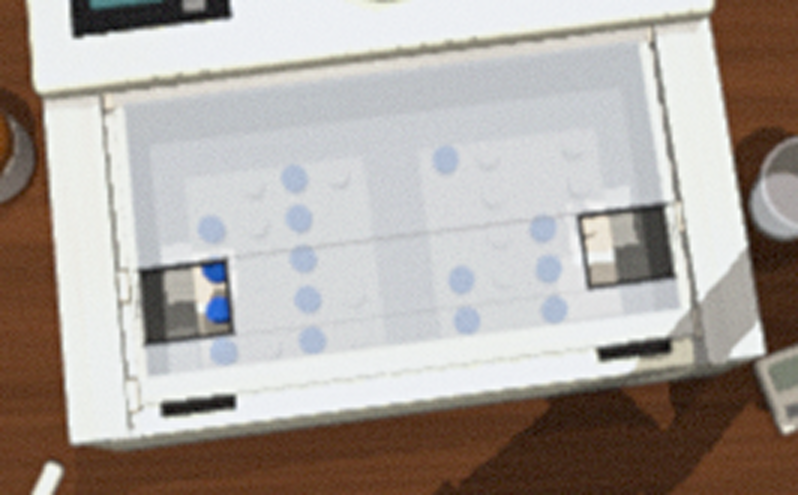

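Both ends look closed against the stops, and the timer difference comes from the arm's shadow. I'll do one subpixel check of the hole-rim-to-stop distance at each end.

Run:
```python
from h import *
ss=[snapshot("top") for _ in range(4)];s=ss[0]
g=np.mean([cv2.cvtColor(q["image"],cv2.COLOR_BGR2GRAY).astype(float) for q in ss],0)
R=cv2.Rodrigues(s["rvec"])[0];t=s["tvec"].ravel()
X=np.arange(-185,-40,.5)
for n,ys in(("L",np.arange(133,168,3)),("R",-np.arange(133,168,3))):
    pr=[]
    for y in ys:
        p=np.array([[*(O+C.T@np.array([x,y])/1e3),.164] for x in X])
        q=(R@p.T).T+t;u=q[:,0]/q[:,2]*s["fx"]+s["cx"];v=q[:,1]/q[:,2]*s["fy"]+s["cy"]
        pr.append(cv2.remap(g.astype(np.float32),u.astype(np.float32)[None],v.astype(np.float32)[None],cv2.INTER_CUBIC)[0])
    pr=np.mean(pr,0)
    # 50% crossings
    c=[];T=130
    for i in range(len(X)-1):
        if (pr[i]-T)*(pr[i+1]-T)<0:c.append(round(float(X[i]+.5*(T-pr[i])/(pr[i+1]-pr[i])),2))
    print(n,"crossings",c);print(np.round(pr[20:100:2]).astype(int).tolist())
```

```text
L crossings [-177.4, -163.87, -154.47, -114.17, -109.22, -106.25, -92.03, -65.57, -61.17]
[183, 213, 235, 243, 243, 242, 242, 243, 242, 228, 190, 137, 85, 49, 32, 31, 32, 34, 44, 66, 105, 153, 199, 231, 245, 244, 241, 239, 238, 238, 238, 238, 238, 238, 239, 239, 239, 237, 234, 229]
R crossings [-173.61, -162.64, -152.58, -112.48, -106.36, -105.13, -97.46, -63.38, -59.46]
[104, 120, 147, 175, 198, 211, 218, 219, 217, 213, 203, 182, 146, 103, 64, 41, 31, 32, 34, 36, 47, 72, 111, 157, 200, 229, 242, 244, 241, 240, 239, 239, 239, 239, 239, 239, 239, 239, 239, 237]
```

```bash
python3 -c "
from bench import *
print(close_job())"
```

```text
the job is handed in; nothing more can be done
None
```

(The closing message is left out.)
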